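Line up the bracket under the bench drill and lower the guard

TASK

Get the grey printed bracket ready for drilling: without lifting it off the drill's steel table, slide it until the ring-and-cross mark drawn on it is centred right under the tip of the drill bit, with its long edges lined up with the long edges of the steel table and its upright lug at the drill's front, where the guard sticks out. Then let go of it, gently lower the drill's hinged clear guard all the way down onto its stop without shifting the bracket, and leave everything else where it is.

Things in the scene. Friction and masses are not known exactly. Their poses are not given: they have to be found in the camera images.
- drill: Bench drill, fixed, standing turned: its front faces the left. Origin on the bench straight under the bit; x points from front to back, z up. Steel table x -230 to +125, y -135 to +135 mm, top at z 12. Column 32 mm thick at x 92, y 0, 342 high; its arm (z 212-258) carries the black motor, a 72 mm cylinder on the bit's axis, z 165 to 290; chuck 36 mm across and less down to z 88, then the bit.
- bit_tip (a point): The point of the drill bit: thin dark bit 4.4 mm across, point down, fixed, 30 mm above the bench (10 mm above the bracket's foot plate).
- guard (a joint): Angle of the hinged clear guard (rad): 0 = panel level, sticking out from its hinge to the drill's front (-x); grows as it is lowered; 1.05 = on its stop, panel sloping down to the front at 60 degrees; negative = above level, to -0.35. Starts at -0.25 to 0.05. A stiff hinge holds it where it is left; about 1 N at its edge lowers it.
- guard_hinge (a point): Middle of the guard's hinge axis, which runs along the drill's y: 40 mm in front of the bit (drill x -40), 177 mm above the bench; fixed to the drill.
- guard_edge (a point): Middle of the guard's free edge: a steel bar 10 mm thick, 130 mm long, along the drill's y, its centre 100 mm from the hinge axis. The clear panel between hinge and bar is 4 mm thick (2 mm either side of the line hinge to bar), 130 mm wide; the fingertips can push it down anywhere.
- bracket: The work: loose grey plastic bracket, about 160 g. Foot plate 170 x 80 x 8 mm flat on the steel table, long edges along its x; origin at the centre of its underside, z up. Upright lug 34 (x) x 12 (y) mm at x -68, near its front end, top 46 mm above the underside. Low ribs along the long edges, top at 14 mm; two plain dark round holes at x -10, y +-18.
- mark (a point): Centre of the white drawn ring (18 mm across) with a 28 mm cross through it, on the top of the foot plate at bracket x +45, y 0, z 8 mm.
- lug (a point): Point to grip in the bracket's lug: bracket x -70, y 0, z 34 mm (12 mm below the lug's top); its grip faces are 12 mm apart, across the bracket's y. With the mark under the bit the raised guard hangs over the lug, so the gripper must come in from the drill's front, leaning back (35 to 40 degrees from vertical).
- chuck_key: Bystander: small steel T-shaped key, 55 x 44 mm, 12 mm high, lying on the steel table. Leave it.
- clamp_block: Bystander: aluminium block 35 x 50 x 22 mm on the steel table. Leave it.
- wash_bottle: Bystander: white bottle 64 mm across, 150 mm high, on the bench. Leave it.
- tape_dispenser: Bystander: black dispenser 130 x 55 mm, about 75 mm high, on the bench. Leave it.
- brush_pot: Bystander: brown open pot 72 mm across, 90 mm high, on the bench. Leave it.
- screwdriver: Bystander: screwdriver lying on the bench. Leave it.
- sanding_stick: Bystander: flat wooden stick 160 x 22 x 6 mm lying on the bench. Leave it.
Not all that is in view belongs to the job. Leave any purple look-alike of the bracket alone.

How it is judged:
By the outcome, as a careful person would: the job done as asked, in the order asked, and still so for the second after the job is handed in, with the robot touching nothing.
It also fails if it takes over 53 s, if anything falls off the work surface, if the arm or the gripper's body presses on something with over 40 N, if the wrist force passes 120 N, or if a joint passes its speed limit or range.

ROBOT

A 6-joint arm with a two-finger parallel gripper is mounted at the origin on the work surface. World frame = base frame: x ahead of the robot, y to its left, z up, the work surface at z = 0. Lengths are in m, angles in rad, forces in N, time in s.
With the tool pointing down it reaches from about 0.3 to 0.775 m from the base axis. Payload 14.6 kg.
Tool frame: the origin (TCP) lies on the centre line of the jaws, within the pads' length; the fingertips stand 19 mm ahead of it and the grasp point (between the pads) is the TCP; z points along the fingers, y is the line along which they close (so a half turn about z gives the same grasp; the last joint's range is limited). The gripper opens to 94 mm and grips with 3 to 60 N. Pads are 16 mm wide; open, the fingers measure 119 mm over their backs; the gripper's body (75 mm by 177 mm) begins 78 mm behind the grasp point.
Start: joints at [1.069, 0.3, 1.521, -0, 1.321, -0.067], TCP at [0.232, 0.499, 0.224] pointing down, gripper open.
Joint ranges: [-3.03, 3.03], [-0.79, 2.21], [0.23, 2.52], [-1.04, 4.18], [0, 3.07], [-2.55, 2.55]. Speed limits (rad/s): [2.22, 2.22, 2.57, 3.14, 3.14, 3.14].

INTERFACE

Orientations are given as [roll, pitch, yaw] about the fixed x, y, z axes, in that order (R = Rz(yaw) Ry(pitch) Rx(roll)).
In Python, from station import get_obs, camera, workorder gives the robot as it stands.
- The arm moves only by the tool play_rows, never from a script. Its argument "motion" is a list that holds one entry, the list of rows, each a list of 7 numbers: the shift along the tool's x, y, z as a fraction of full scale, then the turn, a rotation vector about the tool's x, y, z as a fraction of full scale, then the opening, from -1 (shut) to 1 (fully open). In form: [[[x, y, z, ax, ay, az, grip], ...]]. A call has 1 to 10 rows; each row is the pose to reach, as a shift and turn from the pose commanded when the call began, along the tool's axes at that moment, turning the shorter way round; what a row does not reach only later rows make up. Full scale, the value 1, is 0.25 m for a shift and 2 pi rad for a turn. A row lasts 1/10 s, in which the tool goes at most 50 mm and 8.59 degrees, less where a joint would pass 70% of its speed; a pose out of reach is approached as far as the arm can. A call with a number of a shift or a turn outside -1 to 1 is refused whole. A call with a gripper value outside its range is refused whole. The fingers move at their own pace and stop on an object; "grip_force" is the grip in N (left out, the last holds). Time passes only in rows, so rows that repeat a pose let the fingers close. It gives the time, the measured TCP pose, the force, the opening and the grip force at its end, in the units of the state.
- get_obs(): the state, without advancing time (a new reading comes with each control period).
- camera(name): name is "scene" or "top"; returns a dict with "frame" (384x512x3 uint8, red, green, blue), "z_map" (384x512 float32, m along the optical axis (not along the pixel's ray), 0 where there is no reading), "camera_matrix" (3x3 intrinsics, pixels), "T" (4x4, takes a point from camera to world coordinates). Camera axes: x right, y up, looking along -z (the intrinsics and any distortion apply to the point x, -y, -z); pixel columns grow to the right and rows downward; lengths in m; the calibration is good to about 2 mm. A picture is of the moment at which its call begins.
- workorder.hand_in(): hands the job in; it is judged then, once.
The state is a dict: "time_s": time; "qpos": joint angles; "joint_vel": joint speeds; "tau": joint torques, N m; "ee_pos": TCP position; "eef_rot": TCP orientation; "force": force on the tool from outside, world axes, zero at the start; "moment": the same for the moment, N m; "grip_width": finger opening in m; "grip_force": force on a finger pad.
Only numpy, scipy, OpenCV 4.12 (cv2) and the standard library are available. Lean on these libraries where they do the work, as an engineer would, in place of code of your own. Each camera call takes 0.05 s, during which the arm holds its last target. There are 200 camera calls.

## Working session

There is one attempt and no reset: what is moved stays moved. The work goes in short steps, Python scripts to look and compute and a tool call to move; the robot and the scene stay as the last step left them, time stands still between calls to the robot, and variables do not carry over. Pictures are saved under pics/ and viewed, at most 10 in all, crops included, and the job is handed in when it is done.

Besides the shell and the picture viewer there is one more tool, called after "Request:" as name(argument=value, ...) on one line, values as JSON. play_rows: Moves the arm, as the interface text tells. Its arguments: {"type":"object","properties":{"motion":{"type":"array"},"grip_force":{"type":"number"}},"required":["motion"]}

```bash
mkdir -p pics; cat > h.py <<'E'
import numpy as np, cv2
from station import get_obs, camera
def snap(n, f):
    c=camera(n); np.savez('pics/'+f+'.npz',**c); cv2.imwrite('pics/'+f+'.png',c['frame'][:,:,::-1]); return c
def load(f): return dict(np.load('pics/'+f+'.npz'))
def px(c,u,v,z=None,r=1):
    """pixel->world by depth, or by plane z"""
    K=c['camera_matrix'];T=c['T']
    d=np.array([(u-K[0,2])/K[0,0],-(v-K[1,2])/K[1,1],-1.])
    R=T[:3,:3];t=T[:3,3]
    if z is None:
        p=c['z_map'][int(v)-r:int(v)+r+1,int(u)-r:int(u)+r+1]; s=np.median(p[p>0])
    else: s=(z-t[2])/(R@d)[2]
    return R@(d*s)+t
def proj(c,P):
    q=np.linalg.inv(c['T'])@np.r_[P,1]; K=c['camera_matrix']
    return K[0,0]*q[0]/-q[2]+K[0,2], K[1,1]*-q[1]/-q[2]+K[1,2]
E
python3 - <<'E'
from h import *
a=snap('scene','s0');b=snap('top','t0')
cv2.imwrite('pics/both.png',cv2.resize(np.hstack([a['frame'],b['frame']])[:,:,::-1],(800,300)))
for c in(a,b): print(c['T'].round(3),c['camera_matrix'].round(1),[k for k in c])
print(get_obs())
E
```

```text
[[ 0.75  -0.567  0.341  0.997]
 [ 0.661  0.639 -0.393 -0.487]
 [ 0.004  0.52   0.854  1.133]
 [ 0.     0.     0.     1.   ]] [[407.4   0.  255. ]
 [  0.  407.4 197.2]
 [  0.    0.    1. ]] ['frame', 'z_map', 'camera_matrix', 'T']
[[-0.006  0.991 -0.13   0.426]
 [-1.    -0.005  0.004 -0.013]
 [ 0.003  0.13   0.991  1.224]
 [ 0.     0.     0.     1.   ]] [[402.8   0.  255.9]
 [  0.  402.8 186.9]
 [  0.    0.    1. ]] ['frame', 'z_map', 'camera_matrix', 'T']
{'time_s': 0.1, 'qpos': array([ 1.06938957e+00,  3.00387994e-01,  1.52151481e+00,  4.34147491e-05,
        1.32072302e+00, -6.66190033e-02]), 'joint_vel': array([ 0.00166307, -0.00307311, -0.00240324, -0.00138682,  0.00219076,
       -0.00021232]), 'tau': array([ 3.26100366e-03, -5.32640612e+01, -3.53286624e+01,  7.10296654e-02,
        2.35092145e-02, -8.70441954e-05]), 'ee_pos': array([0.23156645, 0.4986333 , 0.22395995]), 'eef_rot': array([-3.14056458e+00, -1.10737585e-04,  2.70679408e+00]), 'force': array([-0.27788547,  0.64917788,  0.47129396]), 'moment': array([-0.01776726,  0.05804208,  0.03927268]), 'grip_force': 0.0, 'grip_width': 0.09404358442658838}
```

View pics/s0.png

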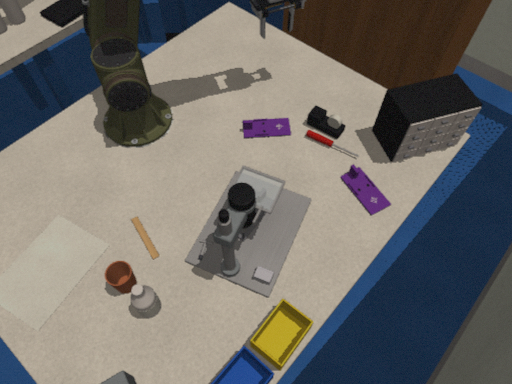

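View pics/t0.png

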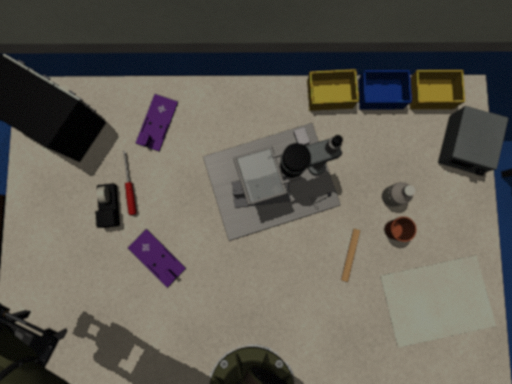

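Scene view: drill table at about (250,230) px and two purple look-alikes. Top view: table at (272,180), motor at (295,158), guard at (262,177). The grey bracket barely shows under the guard, so I'm enlarging both views.

```bash
python3 - <<'E'
from h import *
a=load('s0');b=load('t0')
A=cv2.resize(a['frame'][160:300,180:320,::-1],(600,600),interpolation=3)[:,:]
B=cv2.resize(b['frame'][115:245,195:351,::-1],(720,600),interpolation=3)
f=lambda I:cv2.convertScaleAbs(I,alpha=1.5,beta=-60)
cv2.imwrite('pics/ca.png',f(A));cv2.imwrite('pics/cb.png',f(B))
E
```

```text
(no output)
```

View pics/ca.png

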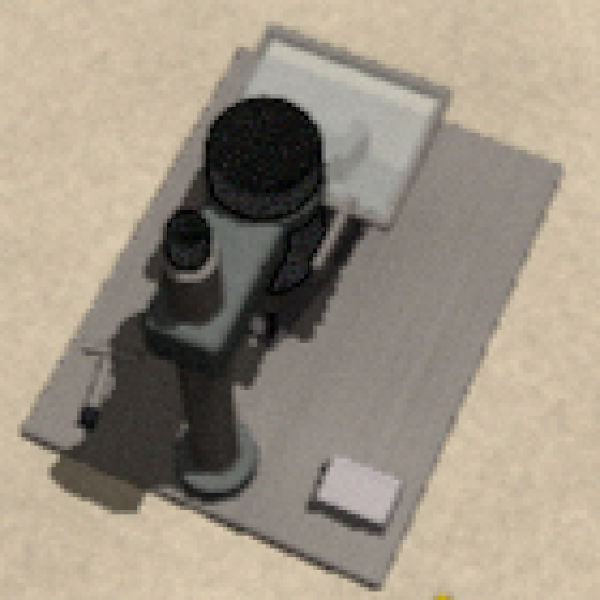

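View pics/cb.png

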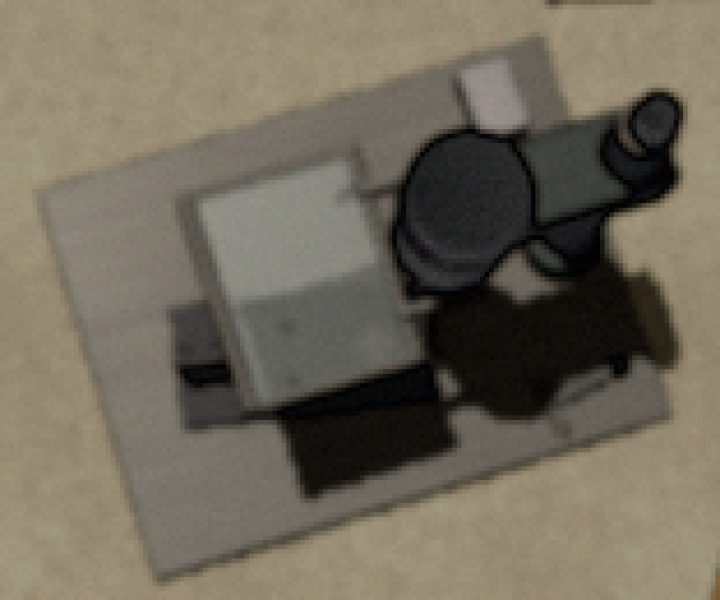

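Enlarged top view: table corners at crop (38,188), (540,38), (670,412), (158,580). The bracket's front end runs from (170,308) to (185,430), with the lug at about (205,370). Its holes show through the guard at (288,326) and (292,380). Next I fit the poses.

```bash
python3 - <<'E'
from h import *
from scipy.optimize import least_squares
b=load('t0');a=load('s0')
C=lambda u,v:(195+(u+.5)*156/720-.5,115+(v+.5)*130/600-.5)
S=lambda u,v:(180+(u+.5)*140/600-.5,160+(v+.5)*140/600-.5)
def fit(loc,obs,x0):
    def P(x): 
        c,s=np.cos(x[2]),np.sin(x[2]); return [np.array([x[0]+c*l[0]-s*l[1],x[1]+s*l[0]+c*l[1],l[2]]) for l in loc]
    f=lambda x:np.concatenate([np.subtract(proj(cam,p),o) for p,(cam,o) in zip(P(x),obs)])
    r=least_squares(f,x0); return r.x,f(r.x)
# drill: front -x toward left(+y world): yaw ~ -90deg
loc=[(-.230,-.135,.012),(-.230,.135,.012),(.125,.135,.012),(.125,-.135,.012)]
pt=[C(158,580),C(38,188),C(540,38),C(670,412)]
for p in pt: print(px(b,*p,z=.012).round(4))
# which y side: y = left of x; x->world -y, y-> world +x (up in image)
x,r=fit(loc,[(b,p) for p in pt],[.5,0,-1.5]);print('top',x.round(4),r.round(1))
ps=[S(235,48),S(560,168),S(378,588),S(22,435)]
loc2=[(-.230,-.135,.012),(-.230,.135,.012),(.125,.135,.012),(.125,-.135,.012)]
y,r2=fit(loc2,[(a,p) for p in ps],x);print('scene',y.round(4),r2.round(1))
z,r3=fit(loc+loc2,[(b,p) for p in pt]+[(a,p) for p in ps],x);print('both',z.round(4),r3.round(1))
# bracket
bl=[(-.085,-.04,.026),(-.085,.04,.026),(-.01,.018,.020),(-.01,-.018,.020)]
bp=[C(185,430),C(170,308),C(288,326),C(292,380)]
w,r4=fit(bl,[(b,p) for p in bp],[.43,.06,-1.5]);print('br',w.round(4),np.degrees(w[2]-z[2]),r4.round(1))
# motor top & guard depth
for q in [(470,180),(290,230),(215,350),(240,330)]: print(q,px(b,*C(*q)).round(4))
print('holder depth in world of bar edge', [px(b,*C(*q)).round(3) for q in [(190,200),(215,300),(250,405),(360,160),(430,360)]])
E
```

```text
[0.4256 0.0638 0.012 ]
[0.6842 0.1444 0.012 ]
[ 0.7853 -0.1917  0.012 ]
[ 0.5328 -0.2708  0.012 ]
top [ 0.6227 -0.1137 -1.2688] [-0.6  0.1 -0.5  0.3  0.4 -1.1  0.8  0.6]
scene [ 0.6276 -0.1151 -1.2589] [ 0.2 -0.3  0.4 -0.7  0.6  0.5 -1.2  0.1]
both [ 0.6251 -0.1142 -1.2638] [-0.1 -0.4 -0.5 -0.   0.3 -1.9  1.1 -0.5  0.2 -0.9  0.2 -1.  -0.2 -0.2
 -1.7 -0.9]
br [ 0.573  -0.0328 -1.4386] -10.018838627758734 [-0.1 -0.2 -0.3 -0.1 -0.2  0.1  0.6  0.2]
(470, 180) [ 0.6281 -0.113   0.2903]
(290, 230) [ 0.6229 -0.0215  0.1827]
(215, 350) [0.5697 0.0254 0.0568]
(240, 330) [0.5648 0.007  0.1887]
holder depth in world of bar edge [array([0.639, 0.035, 0.189]), array([0.582, 0.021, 0.189]), array([0.522, 0.002, 0.19 ]), array([ 0.664, -0.062,  0.179]), array([ 0.567, -0.114,  0.02 ])]
```

```bash
cat >> h.py <<'E'
def cloud(c):
    K=c['camera_matrix'];v,u=np.mgrid[:384,:512];s=c['z_map']
    p=np.stack([(u-K[0,2])/K[0,0]*s,-(v-K[1,2])/K[1,1]*s,-s],-1)@c['T'][:3,:3].T+c['T'][:3,3]
    p[s==0]=np.nan; return p
def drillf(P,d=(.6251,-.1142,-1.2638)):
    c,s=np.cos(d[2]),np.sin(d[2]);x,y=P[...,0]-d[0],P[...,1]-d[1]
    return np.stack([c*x+s*y,-s*x+c*y,P[...,2]],-1)
E
python3 - <<'E'
from h import *
from scipy.optimize import least_squares
for n in('s0','t0'):
    c=load(n);P=cloud(c);D=drillf(P)
    m=(abs(P[...,2]-.29)<.006)&(np.hypot(D[...,0],D[...,1])<.06)
    uv=np.argwhere(m)[:,::-1].astype(np.float32)
    h=cv2.convexHull(uv)[:,0]
    q=np.array([px(c,*i,z=.29) for i in h]); (cx,cy),_=0,0
    q=np.array([px(c,*i,z=.29) for i in h])
    r=least_squares(lambda x:np.hypot(q[:,0]-x[0],q[:,1]-x[1])-x[2],[.62,-.11,.036],loss='soft_l1',f_scale=.001).x
    print(n,'motor',r.round(4),len(uv),'zmed',np.nanmedian(P[m][:,2]))
    g=(D[...,0]<-.03)&(D[...,0]>-.16)&(abs(D[...,1])<.09)&(D[...,2]>.13)&(D[...,2]<.23)
    d=D[g];gv=np.argwhere(g)[:,::-1].astype(np.float32)
    pts=np.array([px(c,*i)[:2] for i in gv.astype(int)],np.float32)
    print('guard n',len(d),'x',np.percentile(d[:,0],[2,98]).round(3),'y',np.percentile(d[:,1],[2,98]).round(3),'plane',np.polyfit(d[:,0],d[:,2],1).round(3), cv2.minAreaRect(pts))
    # table edge
    w=(abs(P[...,2]-.012)<.005)&(D[...,0]>-.25)&(D[...,0]<.15)&(abs(D[...,1])<.16)
    t=P[w];print('table z',np.median(t[:,2]), cv2.minAreaRect(t[:,:2].astype(np.float32)))
    l=(abs(P[...,2]-.058)<.006)&(D[...,0]<-.08)&(abs(D[...,1])<.09); print('lugtop',l.sum(),np.median(P[l],0).round(4) if l.any() else '', P[l].min(0) if l.any() else '',P[l].max(0) if l.any() else '')
E
```

```text
Traceback (most recent call last):
TypeError: cannot unpack non-iterable int object
```

```bash
cat > ref.py <<'E'
from h import *
from scipy.optimize import least_squares
for n in('s0','t0'):
    c=load(n);P=cloud(c);D=drillf(P)
    m=(abs(P[...,2]-.29)<.006)&(np.hypot(D[...,0],D[...,1])<.06)
    uv=np.argwhere(m)[:,::-1].astype(np.float32)
    h=cv2.convexHull(uv)[:,0]
    q=np.array([px(c,*i,z=.29) for i in h])
    r=least_squares(lambda x:np.hypot(q[:,0]-x[0],q[:,1]-x[1])-x[2],[.62,-.11,.036],loss='soft_l1',f_scale=.001).x
    print(n,'motor',r.round(4),len(uv),'zmed',np.nanmedian(P[m][:,2]))
    g=(D[...,0]<-.03)&(D[...,0]>-.16)&(abs(D[...,1])<.09)&(D[...,2]>.13)&(D[...,2]<.23)
    d=D[g]
    print('guard n',len(d),'x',np.percentile(d[:,0],[2,98]).round(3),'y',np.percentile(d[:,1],[2,98]).round(3),'plane',np.polyfit(d[:,0],d[:,2],1).round(3), cv2.minAreaRect(P[g][:,:2].astype(np.float32)))
    w=(abs(P[...,2]-.012)<.005)&(D[...,0]>-.25)&(D[...,0]<.15)&(abs(D[...,1])<.16)
    t=P[w];print('table z',np.median(t[:,2]), cv2.minAreaRect(t[:,:2].astype(np.float32)))
    l=(abs(P[...,2]-.058)<.006)&(D[...,0]<-.08)&(abs(D[...,1])<.09)
    if l.any(): print('lugtop',l.sum(),np.median(P[l],0).round(4),P[l].min(0),P[l].max(0))
E
python3 ref.py
```

```text
s0 motor [ 0.6302 -0.1143  0.0338] 518 zmed 0.2890872538971143
guard n 1197 x [-0.142 -0.038] y [-0.059  0.069] plane [-0.088  0.175] ((0.6015804409980774, -0.027926228940486908), (0.13278618454933167, 0.11543463170528412), 16.836339950561523)
table z 0.011234575662823154 ((0.6125497817993164, -0.06211930513381958), (0.27035972476005554, 0.35715341567993164), 17.356842041015625)
lugtop 135 [0.5016 0.4203 0.0543] [0.47265392 0.39383211 0.05201224] [0.54965433 0.45128417 0.06304532]
t0 motor [ 0.6226 -0.1117  0.0334] 618 zmed 0.29030382268615434
guard n 2122 x [-0.145 -0.036] y [-0.064  0.063] plane [-0.064  0.179] ((0.598000705242157, -0.0299653559923172), (0.13268417119979858, 0.11667728424072266), 17.302764892578125)
table z 0.012473573394850335 ((0.6103954315185547, -0.07202152907848358), (0.27929121255874634, 0.3812420964241028), 18.948087692260742)
lugtop 353 [0.5001 0.4195 0.0556] [0.46852751 0.02005251 0.05202464] [0.57132064 0.44959156 0.06381889]
```

```bash
cat >> h.py <<'E'
from scipy.spatial.transform import Rotation as Ro
def tool(yaw,tilt=np.radians(37)):
    xb=np.array([np.cos(yaw),np.sin(yaw),0]);yb=np.array([-xb[1],xb[0],0])
    z=np.sin(tilt)*xb-np.cos(tilt)*np.array([0,0,1]);return np.stack([np.cross(yb,z),yb,z],1)
def rel(p,R,p0=None,R0=None):
    o=get_obs()
    if p0 is None: p0=o['ee_pos']
    if R0 is None: R0=Ro.from_euler('xyz',o['eef_rot']).as_matrix()
    return np.r_[R0.T@(np.asarray(p)-p0)/.25, Ro.from_matrix(R0.T@R).as_rotvec()/(2*np.pi)].round(4)
E
python3 - <<'E'
from h import *
R=tool(-1.4386)
g=np.array([.566,.0364,.049])
print(R.round(3),rel([.5,.25,.26],R)); print(rel(g-.12*R[:,2],R,np.array([.5,.25,.26]),R),(g-.12*R[:,2]))
E
```

```text
[[-0.105  0.991  0.079]
 [ 0.792  0.132 -0.597]
 [-0.602  0.    -0.799]] [-1.3927 -0.4499 -0.1439  0.0514 -0.0938  0.154 ]
[-0.1963  0.1491  0.7247  0.      0.      0.    ] [0.55648085 0.10798769 0.14483626]
```

Request:
play_rows(motion=[[[-0.2, -0.06, -0.02, 0.007, -0.013, 0.02, 0.5], [-0.4, -0.13, -0.04, 0.014, -0.026, 0.04, 0], [-0.6, -0.19, -0.06, 0.021, -0.039, 0.06, -0.15], [-0.8, -0.25, -0.08, 0.028, -0.052, 0.08, -0.15], [-0.9, -0.3, -0.1, 0.035, -0.065, 0.1, -0.15], [-0.95, -0.35, -0.12, 0.042, -0.078, 0.125, -0.15], [-1, -0.4, -0.13, 0.0514, -0.0938, 0.154, -0.15], [-1, -0.4, -0.13, 0.0514, -0.0938, 0.154, -0.15], [-1, -0.4, -0.13, 0.0514, -0.0938, 0.154, -0.15], [-1, -0.4, -0.13, 0.0514, -0.0938, 0.154, -0.15]]])

```text
time_s: 1.1
ee_pos: [0.4162, 0.3031, 0.2564]
eef_rot: [-3.14, 0.644, 1.708]
force: [-1.1, -0.8, -0.7]
grip_width: 0.0399
grip_force: 0.0
```

```bash
python3 - <<'E'
from h import *
o=get_obs();print(o['qpos'].round(3),o['ee_pos'],o['grip_width'])
R=tool(-1.4386)
g=np.array([.566,.0364,.049])
print(rel(g-.12*R[:,2],R),rel(g,R))
E
```

```text
[ 0.791  0.429  1.389 -0.502  1.731  0.678] [0.41622571 0.30306741 0.25643228] 0.0398914086046295
[-4.117e-01  4.509e-01  8.661e-01  1.000e-04 -3.000e-04  6.000e-04] [-4.1270e-01  4.5050e-01  1.3461e+00  1.0000e-04 -3.0000e-04  6.0000e-04]
```

Request:
play_rows(motion=[[[-0.2, 0.2, 0.2, 0, 0, 0, -0.15], [-0.41, 0.4, 0.35, 0, 0, 0, -0.15], [-0.412, 0.45, 0.5, 0, 0, 0, -0.15], [-0.412, 0.45, 0.65, 0, 0, 0, -0.15], [-0.412, 0.45, 0.8, 0, 0, 0, -0.15], [-0.412, 0.45, 0.866, 0, 0, 0, -0.15], [-0.412, 0.45, 0.866, 0, 0, 0, -0.15], [-0.412, 0.45, 0.866, 0, 0, 0, -0.15]]])

```text
time_s: 1.9
ee_pos: [0.5559, 0.1074, 0.1468]
eef_rot: [3.141, 0.644, 1.704]
force: [-0.3, 0.4, 0.1]
grip_width: 0.0398
grip_force: 0.0
```

```bash
python3 - <<'E'
from h import *
a=snap('scene','s1');b=snap('top','t1')
o=get_obs();R=Ro.from_euler('xyz',o['eef_rot']).as_matrix();tip=o['ee_pos']+.019*R[:,2]
for c in(a,b):print('tip px',proj(c,tip), 'lug', proj(c,[.566,.0364,.058]))
B=cv2.resize(b['frame'][115:245,195:351,::-1],(720,600),interpolation=3)
cv2.imwrite('pics/cb1.png',cv2.convertScaleAbs(B,alpha=1.6,beta=-30))
u,v=proj(b,tip);print('crop',(u+.5-195)*720/156,(v+.5-115)*600/130)
u,v=proj(b,[.566,.0364,.058]);print('crop',(u+.5-195)*720/156,(v+.5-115)*600/130)
E
```

```text
tip px (np.float64(272.247562988539), np.float64(163.82265030701302)) lug (np.float64(260.7558527081273), np.float64(191.10281308982067))
tip px (np.float64(214.0442973942201), np.float64(191.53706108540993)) lug (np.float64(237.4120596960504), np.float64(191.67108238498352))
crop 90.20444951178513 355.5556665480458
crop 198.0556601356172 356.1742263922316
```

View pics/cb1.png

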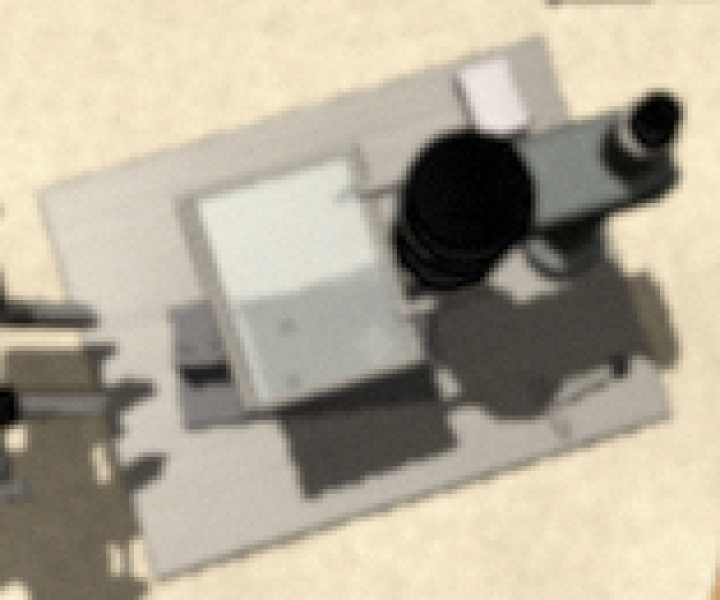

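The fingers' midpoint sits at crop (101,359), about 4 crop px (2 mm) below prediction. That matches the top-camera bias I allowed for. The fingers straddle the lug line, so I move in.

```bash
python3 - <<'E'
from h import *
R=tool(-1.4386);print(rel([.566,.0364,.049],R))
E
```

```text
[ 4.400e-03 -9.000e-04  4.895e-01  5.000e-04 -3.000e-04  0.000e+00]
```

Request:
play_rows(motion=[[[0.004, 0, 0.1, 0, 0, 0, -0.15], [0.004, 0, 0.2, 0, 0, 0, -0.15], [0.004, 0, 0.3, 0, 0, 0, -0.15], [0.004, 0, 0.36, 0, 0, 0, -0.15], [0.004, 0, 0.42, 0, 0, 0, -0.15], [0.004, 0, 0.46, 0, 0, 0, -0.15], [0.004, 0, 0.488, 0, 0, 0, -0.15], [0.004, 0, 0.488, 0, 0, 0, -0.15], [0.004, 0, 0.488, 0, 0, 0, -0.15]]], grip_force=12)

```text
time_s: 2.9
ee_pos: [0.5657, 0.0354, 0.0482]
eef_rot: [3.14, 0.645, 1.702]
force: [0.2, -0.3, 0.5]
grip_width: 0.0401
grip_force: 0.0
```

Request:
play_rows(motion=[[[0, 0, 0, 0, 0, 0, -0.5], [0, 0, 0, 0, 0, 0, -0.6], [0, 0, 0, 0, 0, 0, -0.7], [0, 0, 0, 0, 0, 0, -1], [0, 0, 0, 0, 0, 0, -1], [0, 0, 0, 0, 0, 0, -1], [0, 0, 0, 0, 0, 0, -1], [0, 0, 0, 0, 0, 0, -1]]], grip_force=12)

```text
time_s: 3.7
ee_pos: [0.5657, 0.0353, 0.048]
eef_rot: [3.14, 0.645, 1.703]
force: [0.8, 2.4, 3.6]
grip_width: 0.0118
grip_force: 12.0
```

```bash
python3 - <<'E'
from h import *
a=snap('scene','s2');b=snap('top','t2')
o=get_obs();print(o['ee_pos'],o['eef_rot'],o['force'],o['grip_width'],o['grip_force'])
A=cv2.resize(a['frame'][160:250,220:320,::-1],(400,360),interpolation=3)
B=cv2.resize(b['frame'][145:235,220:320,::-1],(400,360),interpolation=3)
cv2.imwrite('pics/c2.png',cv2.convertScaleAbs(np.hstack([A,B]),alpha=1.6,beta=-30))
E
```

```text
[0.56569134 0.0352913  0.0480311 ] [3.1403921  0.64493739 1.70266329] [1.35007721 3.62930249 4.17376111] 0.011897811021508746 11.999287158250809
```

View pics/c2.png

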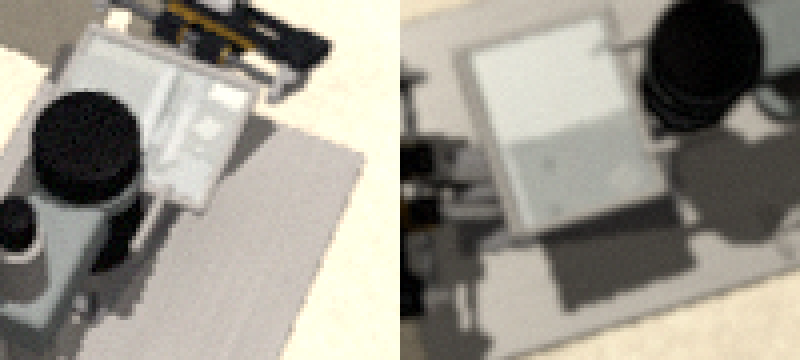

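Gripped: opening 11.9 mm against a 12 mm lug, and yaw agrees. Before sliding, I refine the table and bracket poses by edge fitting.

```bash
cat > edge.py <<'E'
from h import *
from scipy.optimize import least_squares
from scipy.ndimage import map_coordinates
def W(d,l): c,s=np.cos(d[2]),np.sin(d[2]); return np.array([d[0]+c*l[0]-s*l[1],d[1]+s*l[0]+c*l[1],l[2]])
def edgefit(c,d0,edges,chan,half=5,n=40,it=3):
    """edges: list of (p,q) local segs; refine (x,y,yaw) by max-gradient along normals"""
    I=cv2.GaussianBlur(chan(c['frame'].astype(np.float32)),(0,0),.8)
    d=np.array(d0,float)
    for _ in range(it):
        S=[]
        for p,q in edges:
            p,q=np.array(p),np.array(q)
            a,b=[np.array(proj(c,W(d,k))) for k in(p,q)];t=(b-a)/np.linalg.norm(b-a);nn=np.array([-t[1],t[0]])
            k=np.arange(-half,half+.01,.25)
            for f in np.linspace(.06,.94,n):
                l=p+f*(q-p);u=np.array(proj(c,W(d,l)))
                s=u+k[:,None]*nn;v=map_coordinates(I,[s[:,1],s[:,0]],order=1);g=np.abs(np.gradient(v))
                i=g.argmax()
                if g[i]>1.0 and 0<i<len(k)-1: S.append((l,nn,u+k[i]*nn))
        f=lambda x:np.array([nn@(np.array(proj(c,W(x,l)))-m) for l,nn,m in S])
        r=least_squares(f,d,loss='soft_l1',f_scale=.3);d=r.x
    e=f(d);return d,len(S),np.median(abs(e))
RB=lambda F:F[...,0]-F[...,2]
c4=[(-.230,-.135,.012),(-.230,.135,.012),(.125,.135,.012),(.125,-.135,.012)]
tab=[(c4[i],c4[(i+1)%4]) for i in range(4)]
E
python3 - <<'E'
from edge import *
for n in('t0','s0'):
    c=load(n)
    for h in(3,5): print(n,edgefit(c,(.6251,-.1142,-1.2638),tab,RB,h))
    for e in range(4): print('  without',e,edgefit(c,(.6251,-.1142,-1.2638),tab[:e]+tab[e+1:],RB,4)[0].round(4))
c=load('t0');g=cv2.cvtColor(c['frame'],7).astype(int)
print(g[180:204,252:264])
g=cv2.cvtColor(load('t2')['frame'],7).astype(int)
print(g[180:204,252:264])
E
```

```text
t0 (array([ 0.62106145, -0.11334508, -1.26899974]), 124, np.float64(0.23784534370675975))
t0 (array([ 0.62106145, -0.11334508, -1.26899974]), 124, np.float64(0.23784534370675975))
  without 0 [ 0.621  -0.1132 -1.2691]
  without 1 [ 0.6206 -0.1135 -1.2689]
  without 2 [ 0.6211 -0.1136 -1.2694]
  without 3 [ 0.6215 -0.1132 -1.2695]
s0 (array([ 0.62848816, -0.1150224 , -1.26639353]), 127, np.float64(0.23445906479828468))
s0 (array([ 0.62848816, -0.1150224 , -1.26639353]), 127, np.float64(0.23445906479828468))
  without 0 [ 0.6285 -0.1153 -1.267 ]
  without 1 [ 0.6287 -0.1151 -1.2646]
  without 2 [ 0.6278 -0.1135 -1.2674]
  without 3 [ 0.6284 -0.1151 -1.266 ]
[[107 107 105 106 102 105 103 105 102 102 104 104]
 [103 104 103 102 103 102 105 104 103 103 103 105]
 [101 104 103 104 103 103 104 103 105 104 103 104]
 [103 105 104 103 101 104 102 105 104 104 102 104]
 [104 104 105 103  99  97  99 102 104 105 104 106]
 [106 104 102  99  95  95  97 101 104 103 103 105]
 [104 105 104 100  95  94  97 103 105 103 105 104]
 [103 106 105 102 100  98 102 101 101 105 103 105]
 [105 105 104 105 102 103 10
[... 1313 characters left out ...]
122 126 125 125 124 125 126 124 125]
 [125 124 129 125 126 126 125 126 127 124 123 125]
 [126 125 126 125 124 126 126 125 127 126 123 125]
 [126 126 125 124 126 126 126 126 125 126 124 125]
 [125 127 126 126 126 126 125 126 125 125 125 127]
 [129 125 125 125 124 124 123 123 124 126 126 126]
 [130 126 125 126 124 121 118 118 123 124 124 125]
 [133 127 125 124 122 120 116 114 119 124 125 124]
 [136 129 126 125 124 121 115 115 120 124 124 121]
 [139 131 127 126 124 121 120 120 122 119 115 108]
 [138 132 126 124 124 120 118 112 107 100  91  82]
 [131 127 122 119 114 105  97  91  80  71  62  52]
 [119 116 107  99  88  77  68  61  52  48  44  44]
 [102  96  81  69  58  50  44  46  42  41  40  43]]
```

```bash
python3 - <<'E'
from edge import *
def cen(c,u,v,r=3):
    g=cv2.GaussianBlur(cv2.cvtColor(c['frame'],7).astype(float),(0,0),.6)[v-r:v+r+1,u-r:u+r+1]
    w=np.clip(np.median(g)-3-g,0,None);Y,X=np.mgrid[-r:r+1,-r:r+1];return u+(w*X).sum()/w.sum(),v+(w*Y).sum()/w.sum()
for n in('t0','t2'):
    c=load(n);h=[cen(c,257,186),cen(c,258,197,2)];P=[px(c,*q,z=.02) for q in h];m=(P[0]+P[1])/2
    print(n,np.round(h,2),m.round(4),'sep',np.linalg.norm(P[0]-P[1]).round(4),'yaw',np.arctan2(*(P[0]-P[1])[[1,0]])-np.pi/2)
dr=np.array([.6214,-.1133,-1.2688])
o=get_obs();t=o['ee_pos'][:2]-[.002,0];yaw=o['eef_rot'][2]-np.pi
a=dr[2]-yaw;Rz=np.array([[np.cos(a),-np.sin(a)],[np.sin(a),np.cos(a)]])
goal=W(dr,(-.055,0,0))[:2]
xb=np.array([np.cos(yaw),np.sin(yaw)]);print('tcp->hole in bracket axes',xb@(m[:2]-t),(m[:2]-t)@[-xb[1],xb[0]])
off=xb*(xb@(m[:2]-t))   # lateral offset fixed to 0 by grip
tn=goal-Rz@off
d=tn-t;print('move',d,'rot',a)
R0=Ro.from_euler('xyz',o['eef_rot']).as_matrix();R1=tool(dr[2],o['eef_rot'][1]*0+np.radians(37))
print(o['ee_pos'],rel(o['ee_pos']+np.r_[d,0],Ro.from_rotvec([0,0,a]).as_matrix()@R0))
pt=o['ee_pos']+np.r_[d,0];print(drillf(pt,(.6234,-.1133,-1.2688)))
E
```

```text
t0 [[256.82 185.4 ]
 [258.19 197.2 ]] [ 0.5714 -0.0225  0.02  ] sep 0.036 yaw -1.462106706385586
t2 [[256.83 185.61]
 [258.63 197.42]] [ 0.5707 -0.0231  0.02  ] sep 0.0362 yaw -1.4270034216047414
tcp->hole in bracket axes 0.05885649761694902 -0.0007027458986086369
move [ 0.02384469 -0.03988742] rot 0.17012936608496232
[0.56569134 0.0352913  0.0480311 ] [-0.1364  0.0734  0.1027 -0.0163  0.     -0.0216]
[-1.13856498e-01 -1.38777878e-17  4.80310950e-02]
```

Request:
play_rows(motion=[[[-0.0136, 0.0073, 0.0103, -0.0016, 0, -0.0022, -1], [-0.0273, 0.0147, 0.0205, -0.0033, 0, -0.0043, -1], [-0.0409, 0.022, 0.0308, -0.0049, 0, -0.0065, -1], [-0.0546, 0.0294, 0.0411, -0.0065, 0, -0.0086, -1], [-0.0682, 0.0367, 0.0514, -0.0082, 0, -0.0108, -1], [-0.0818, 0.044, 0.0616, -0.0098, 0, -0.013, -1], [-0.0955, 0.0514, 0.0719, -0.0114, 0, -0.0151, -1], [-0.1091, 0.0587, 0.0822, -0.013, 0, -0.0173, -1], [-0.1228, 0.0661, 0.0924, -0.0147, 0, -0.0194, -1], [-0.1364, 0.0734, 0.1027, -0.0163, 0, -0.0216, -1]]])

```text
time_s: 4.8
ee_pos: [0.5891, -0.0048, 0.0481]
eef_rot: [3.141, 0.645, 1.873]
force: [-3.3, 5.5, 8.1]
grip_width: 0.0118
grip_force: 12.0
```

Request:
play_rows(motion=[[[0, 0, 0, 0, 0, 0, -1], [0, 0, 0, 0, 0, 0, -1], [0, 0, 0, 0, 0, 0, -1]]])

```text
time_s: 5.1
ee_pos: [0.5892, -0.0053, 0.048]
eef_rot: [3.141, 0.646, 1.872]
force: [0.2, -3.9, 5.4]
grip_width: 0.0117
grip_force: 12.0
```

```bash
python3 - <<'E'
from edge import *
a=snap('scene','s3');b=snap('top','t3')
o=get_obs();print(o['ee_pos'],o['eef_rot'],o['eef_rot'][2]-np.pi,o['force'])
dr=np.array([.6214,-.1133,-1.2688])
for l in [(-.055,.018,.02),(-.055,-.018,.02),(0,0,.02)]:print('pred holes top',np.round(proj(b,W(dr,l)),2),'crop',np.round((np.array(proj(b,W(dr,l)))+.5-[220,145])*5-.5,0))
print('scene pred', [np.round((np.array(proj(a,W((.6285,-.115,-1.2665),l)))+.5-[220,160])*5-.5) for l in [(-.055,.018,.02),(-.055,-.018,.02),(0,0,.02),(0,0,.03)]])
f=lambda i,u,v:cv2.convertScaleAbs(cv2.resize(i['frame'][v:v+100,u:u+80,::-1],(400,500),interpolation=3),alpha=1.8,beta=-70)
cv2.imwrite('pics/c3.png',np.hstack([f(a,220,160),f(b,220,145)]))
E
```

```text
[ 0.5892619  -0.00524927  0.04801589] [3.14136913 0.64594226 1.87228547] -1.2693071816711032 [-0.0639592  -4.51508627  5.03858969]
pred holes top [268.28 174.56] crop [243. 150.]
pred holes top [271.94 185.8 ] crop [262. 206.]
pred holes top [287.39 174.74] crop [339. 151.]
scene pred [array([182., 346.]), array([129., 324.]), array([118., 410.]), array([117., 402.])]
```

View pics/c3.png

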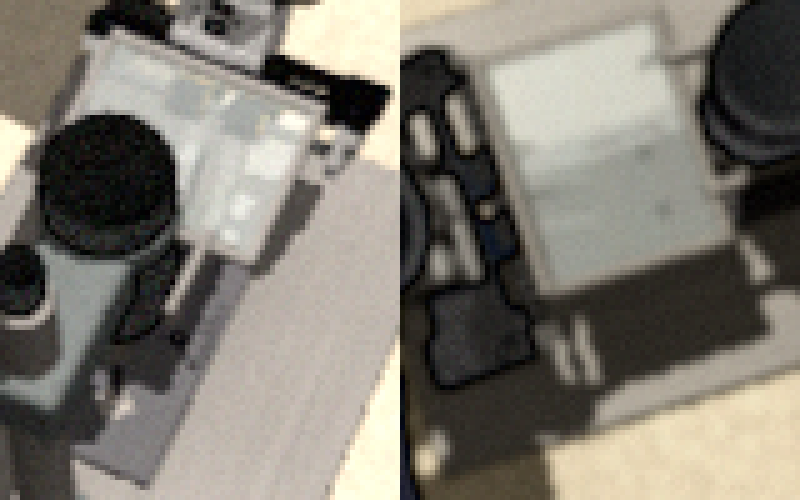

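Right (top) view: holes at crop (242,153) and (263,209), against predictions of (243,150) and (262,206). In the left (scene) view a hole shows at (180,337) and the white mark and bit near (118,405). I zoom in there.

```bash
python3 - <<'E'
from edge import *
a=load('s3');b=load('t3')
def cen(c,u,v,r=3):
    g=cv2.GaussianBlur(cv2.cvtColor(c['frame'],7).astype(float),(0,0),.6)[v-r:v+r+1,u-r:u+r+1]
    w=np.clip(np.median(g)-3-g,0,None);Y,X=np.mgrid[-r:r+1,-r:r+1];return u+(w*X).sum()/w.sum(),v+(w*Y).sum()/w.sum()
h=[cen(b,268,175),cen(b,272,187)];P=[px(b,*q,z=.02) for q in h];print(np.round(h,2),[drillf(p,(.6214,-.1133,-1.2688)).round(4) for p in P])
q=cen(a,256,227);print(q,drillf(px(a,*q,z=.02),(.6285,-.115,-1.2665)))
c8=[(.04,.04),(.04,-.04),(-.13,-.04),(-.13,.04)]
br=[((.04,.04,.026),(.04,-.03,.026)),((.04,.04,.026),(-.03,.04,.026))]
o=(np.array([220,220]))
f=lambda p:(np.array(proj(a,p))+.5-[225,220])*12-.5
V=cv2.convertScaleAbs(cv2.resize(a['frame'][220:260,225:275,::-1],(600,480),interpolation=3),alpha=1.8,beta=-50)
cv2.imwrite('pics/c3z.png',V)
d=(.6285,-.115,-1.2665)
for n,l in dict(mark=(0,0,.02),bit=(0,0,.03),chuck=(0,0,.088),rc=(.04,.04,.026),rl=(.04,-.04,.026),hole=(-.055,.018,.02)).items(): print(n,f(W(d,l)).round())
E
```

```text
[[268.6  175.42]
 [272.28 186.5 ]] [array([-0.0549,  0.0152,  0.02  ]), array([-0.0547, -0.0203,  0.02  ])]
(np.float64(255.05177676070613), np.float64(227.3141784156431)) [-0.05813956  0.01316087  0.02      ]
mark [224. 264.]
bit [223. 246.]
chuck [218. 141.]
rc [303. 451.]
rl [  8. 328.]
hole [378. 110.]
```

View pics/c3z.png

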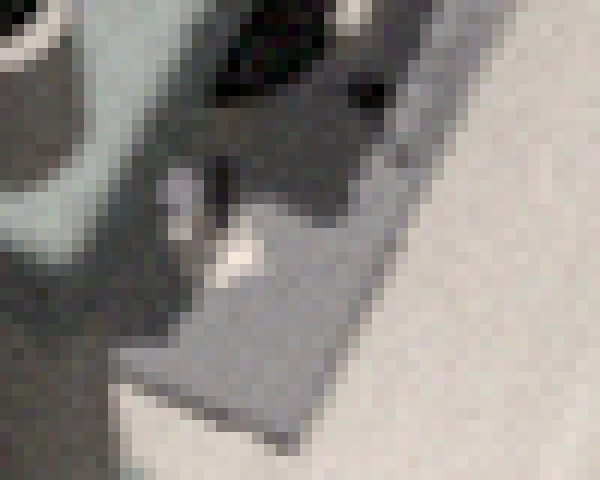

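```bash
python3 - <<'E'
from edge import *
# average several scene frames to cut noise
F=np.mean([camera('scene')['frame'].astype(float) for _ in range(6)],0);np.save('pics/sm3.npy',F)
T=np.mean([camera('top')['frame'].astype(float) for _ in range(6)],0);np.save('pics/tm3.npy',T)
r=F[230:250,236:254]
print('R/B*100');print((100*r[...,0]/r[...,2]).round().astype(int))
print('G');print(r[...,1].round().astype(int))
E
```

```text
R/B*100
[[100  99 102  99 101 105 106 104 105 106 105 101 103 102 102 101 102 102]
 [100 100 102 101 101 105 105 106 108 106 101 100 101 100 102 101 102 102]
 [ 98  98  98 100 102 103 107 105 106 103 103 101 100 101 102 102 102 102]
 [ 99 100  98 100 102 102 103 102 103 101 101 102 101 101 101 101 102 102]
 [101 101 101 101 102 102 101  98  98 101 102 103 102  99 101 101 101 101]
 [ 99 100 101 102 102 101  99  99 102 103 102 101 103 101 101 101 101 103]
 [ 99  99 101 102 101 102 100 101 103 102 102 101 100 101 103 102 102 101]
 [ 99 101 103 101 102 104 104 102 107 104 102 102 102 100 101 100 101 101]
 [101 101 103 104 106 109 109 102 107 105 103 102 102 102 101 102 101 101]
 [101 101 105 106 107 110 108 106 108 107 104 102 102 102 102 102 101 101]
 [100 102 100 106 108 108 110 110 108 109 107 101 102 101 101 101 101 102]
 [101 102 102 104 108 108 107 108 109 109 106 102 101 101 102 102 102 102]
 [103 101 101 100 107 109 108 108 109 107 104 103 102 102 102 102 101 101]
 [102 103 102  99 103 105 108 108 106 102 102 101 101 101 102 101 101 102]
 [102 102 101 101 104 104 102 102 102 102 
[... 1211 characters left out ...]
108 110 109 109 108 108]
 [ 63  64  64  72  86  86  92 125 157 156 131 114 109 109 110 108 108 109]
 [ 64  64  64  63  77  90 113 142 145 131 124 117 109 107 109 109 109 110]
 [ 64  65  65  63  71  86 118 138 126 110 108 109 108 108 108 110 109 108]
 [ 65  64  65  63  67  91 109 108 108 108 108 110 108 108 108 109 108 109]
 [ 64  63  63  63  73  96 109 110 108 110 109 109 110 110 108 110 110 110]
 [ 64  65  64  73  97 108 109 108 108 109 108 108 110 109 109 110 109 109]
 [ 63  65  64  91 109 109 108 110 108 109 109 108 109 109 109 108 110 104]
 [ 82  82  81  96 108 108 109 110 109 110 110 109 109 110 109 111 107 102]
 [110 108 108 110 108 109 109 109 108 109 107 110 110 110 109 109 104 109]]
```

```bash
cat > mk.py <<'E'
from edge import *
from scipy.optimize import minimize
from scipy.ndimage import gaussian_filter
def markfit(F,a,lw=.002,plot=False):
    """find mark in drill-frame mm offsets wrt scene pose d; returns pixel of mark centre"""
    d=(.6285,-.115,-1.2665)
    q=100*F[...,0]/np.maximum(F[...,2],1)-101.7
    v0,v1,u0,u1=234,249,234,254
    q=q[v0:v1,u0:u1]
    V,U=np.mgrid[v0:v1,u0:u1]
    wt=np.ones(q.shape); wt[:, :][(abs(U-243)<=1)&(V<=238)]=0; wt[V<236]=0
    ss=6; vs=v0+(np.arange((v1-v0)*ss)+.5)/ss-.5; us=u0+(np.arange((u1-u0)*ss)+.5)/ss-.5
    UU,VV=np.meshgrid(us,vs)
    g=np.array([px(a,u,v,z=.02) for u,v in zip(UU.ravel(),VV.ravel())]);L=drillf(g,d)
    lx,ly=L[:,0].reshape(UU.shape),L[:,1].reshape(UU.shape)
    def model(x):
        X,Y=lx-x[0],ly-x[1];r=np.hypot(X,Y)
        m=(abs(r-.009+lw/2)<lw/2)|((abs(X)<lw/2)&(abs(Y)<.014))|((abs(Y)<lw/2)&(abs(X)<.014))
        m=gaussian_filter(m.astype(float),.7*ss);return m.reshape(v1-v0,ss,u1-u0,ss).mean((1,3))
    def cost(x):
        m=model(x);k=(wt*m*q).sum()/(wt*m*m).sum();return (wt*(q-k*m)**2).sum()
    best=min(((cost((i,j)),i,j) for i in np.arange(-.008,.0081,.0005) for j in np.arange(-.008,.0081,.0005)))
    p=np.array(proj(a,W(d,(best[1],best[2],.02))));return best,p
E
python3 - <<'E'
from mk import *
F=np.load('pics/sm3.npy');a=load('s3')
for lw in(.0015,.002,.003):
    b,p=markfit(F,a,lw);print(lw,b,p)
d=(.6285,-.115,-1.2665)
# bit line
G=F[...,1]
for v in range(233,239):
    w=np.clip(60-G[v,241:246],0,None);print(v,(w*np.arange(241,246)).sum()/max(w.sum(),1e-6))
print([np.round(proj(a,W(d,(0,0,z))),2) for z in(.02,.03,.04,.05,.06)])
# guard bar/hinge etc: chuck dark extents
print(G[215:240,236:252].round().astype(int))
E
```

```text
0.0015 (np.float64(274.49877426949695), np.float64(-0.003499999999999996), np.float64(-0.003499999999999996)) [242.60046002 240.10133292]
0.002 (np.float64(272.5767061759329), np.float64(-0.003499999999999996), np.float64(-0.003499999999999996)) [242.60046002 240.10133292]
0.003 (np.float64(282.04940122745865), np.float64(-0.003499999999999996), np.float64(-0.003499999999999996)) [242.60046002 240.10133292]
233 242.99999999999997
234 243.01666666666668
235 243.14285714285714
236 242.71311475409834
237 243.0
238 243.0
[array([243.17, 241.5 ]), array([243.1 , 240.07]), array([243.03, 238.61]), array([242.96, 237.14]), array([242.89, 235.64])]
[[125 124 124 123 123 124 121 117 102  75  58  37  17  18  19  22]
 [124 125 124 124 123 121 119 109  88  69  62  40  18  20  20  21]
 [124 125 125 124 123 120 116 100  76  67  60  39  17  17  18  22]
 [123 125 125 125 124 120 110  88  68  66  57  37  22  20  19  18]
 [124 123 123 124 122 116 100  75  66  65  54  30  14  14  18  19]
 [122 123 124 123 119 107  85  67  67  62  45  16  16  16  18  22]
 [124 124 123 123 113  95  74  67  64  48  28  16
[... 524 characters left out ...]
  62  58  60  62  64  63  64]
 [104  78  66  65  62  63  66  65  66  64  60  62  63  65  63  64]
 [ 92  70  66  64  61  63  66  66  64  62  62  63  64  64  65  64]
 [ 78  68  66  63  61  62  62  60  62  60  62  63  64  64  62  63]
 [ 70  67  64  73  73  62  55  47  55  63  64  65  64  64  64  62]
 [ 65  65  72  95  96  72  55  41  54  64  63  64  64  64  62  64]
 [ 67  65  85 103 107  90  56  40  51  64  63  63  64  63  63  65]
 [ 65  66  84 103 108  90  54  46  60  76  80  81  74  63  63  64]
 [ 64  62  65  90 105  90  64  52  80 105 109 109  97  81  75  62]
 [ 61  64  71 103 108  89  77  58 104 124 108 108 109 109  98  82]
 [ 61  64  71 111 117  85  80  89 122 134 117 109 111 109 107 110]]
```

```bash
python3 - <<'E'
from edge import *
for n,keeps in(('s0',[(0,3),(0,1,3),(2,3),(0,1,2,3)]),('t0',[(0,1),(0,1,2),(1,2),(0,1,2,3)])):
    c=load(n);c['frame']=np.clip(c['frame'],0,255)
    for ch,nm in((RB,'RB'),(lambda F:F[...,1],'G')):
        for k in keeps:
            d,N,e=edgefit(c,(.6251,-.1142,-1.2685),[tab[i] for i in k],ch,4);print(n,nm,k,d.round(4),N,round(e,2))
# side profiles at visible edges: print RB along normals, averaged
    d=edgefit(c,(.6251,-.1142,-1.2685),tab,RB,4)[0]
    I=RB(c['frame'].astype(np.float32));G=c['frame'][...,1].astype(np.float32)
    for i,(p,q) in enumerate(tab):
        p,q=np.array(p),np.array(q);A,B=[np.array(proj(c,W(d,k))) for k in(p,q)];t=(B-A)/np.linalg.norm(B-A);nn=np.array([-t[1],t[0]])
        k=np.arange(-5,5.1,.5);s=np.array([[np.array(proj(c,W(d,p+f*(q-p))))+kk*nn for kk in k] for f in np.linspace(.15,.85,60)])
        print(i,'RB',np.median(map_coordinates(I,[s[...,1],s[...,0]],order=1),0).round().astype(int),'G',np.median(map_coordinates(G,[s[...,1],s[...,0]],order=1),0).round().astype(int), 'bottom at',nn@(np.array(proj(c,W(d,(p+q)/2*[1,1,0])))-np.array(proj(c,W(d,(p+q)/2)))))
E
```

```text
s0 RB (0, 3) [ 0.628  -0.1135 -1.2663] 54 0.02
s0 RB (0, 1, 3) [ 0.6278 -0.1136 -1.2673] 94 0.01
s0 RB (2, 3) [ 0.6287 -0.1153 -1.2664] 73 0.05
s0 RB (0, 1, 2, 3) [ 0.6285 -0.115  -1.2664] 127 0.24
s0 G (0, 3) [ 0.6233 -0.101  -1.2782] 76 0.44
s0 G (0, 1, 3) [ 0.6241 -0.1005 -1.2743] 117 0.29
s0 G (2, 3) [ 0.6279 -0.1165 -1.2694] 76 0.2
s0 G (0, 1, 2, 3) [ 0.629  -0.1154 -1.2688] 134 0.28
0 RB [ 7  8  9 11 11 11 11 11 10  9  7  6  6  6  6  5  6  6  7  6  6] G [128 141 155 164 166 167 166 165 163 160 156 155 155 154 154 155 155 155
 155 155 154] bottom at 1.9114378971028991
1 RB [27 27 26 26 27 27 26 26 25 23 18 14 10  9  9  9  9 10  9  9  9] G [167 167 167 167 167 167 167 166 161 151 140 131 128 130 132 132 132 132
 132 132 132] bottom at -0.3730134494896639
2 RB [26 26 26 26 26 26 26 26 24 20 15 10  7  7  8  8  7  6  6  5  5] G [167 167 167 166 166 166 166 165 155 131 107  90  94 108 117 111  97  86
  78  76  76] bottom at -1.2297290782347465
3 RB [26 26 27 26 27 27 27 27 26 23 18 13 10  9  9  9  9  9  9  8  8] G [167 167 168 169 168 168 168 167 162 152 141 132 129 128 128 127 127 1
[... 471 characters left out ...]
 21 18 16 14 12 11 11 11 11 11 11 11] G [133 132 132 132 132 132 131 129 126 121 117 115 114 115 118 119 120 120
 120 120 120] bottom at 0.24809908780016654
1 RB [25 24 24 25 25 24 24 23 22 19 17 14 12 11 11 11 11 11 11 11 11] G [135 135 135 135 135 135 133 131 127 122 118 116 115 115 116 116 116 115
 115 114 114] bottom at 0.9051789937186684
2 RB [14 13 13 13 13 13 13 12 12 10  9  7  6  5  5  4  4  4  4  4  3] G [75 75 76 77 79 80 82 82 83 83 83 81 78 75 68 61 54 51 51 51 50] bottom at 0.8845362885234224
3 RB [25 24 24 24 24 24 24 23 21 19 16 13 11 10 10 10 10 10 10 10 10] G [135 135 135 135 134 133 131 126 118 108 100  94  95 100 105 109 110 110
 110 110 109] bottom at -0.06888793497912032
```

Request:
play_rows(motion=[[[-0.001, 0.003, 0.001, 0, 0, 0, -1], [-0.002, 0.006, 0.001, 0, 0, 0, -1], [-0.003, 0.009, 0.002, 0, 0, 0, -1], [-0.003, 0.012, 0.002, 0, 0, 0, -1], [-0.003, 0.012, 0.002, 0, 0, 0, -1], [-0.003, 0.012, 0.002, 0, 0, 0, -1]]])

```text
time_s: 6.4
ee_pos: [0.5919, -0.005, 0.048]
eef_rot: [-3.141, 0.646, 1.872]
force: [-5.0, -0.6, 9.2]
grip_width: 0.012
grip_force: 12.0
```

```bash
cat > meas.py <<'E'
from mk import *
import sys
def cen(I,u,v,r=3):
    g=cv2.GaussianBlur(I[...,1],(0,0),.6)[v-r:v+r+1,u-r:u+r+1]
    w=np.clip(np.median(g)-3-g,0,None);Y,X=np.mgrid[-r:r+1,-r:r+1];return u+(w*X).sum()/w.sum(),v+(w*Y).sum()/w.sum()
ds=(.6278,-.1136,-1.2673);dt=(.6215,-.1132,-1.2690)
def meas(F,T,a,b,g=((268,175),(272,187)),hs=(255,227)):
    _,p=markfit(F,a);print('mark scene',p.round(2),drillf(px(a,*p,z=.02),ds)*1000)
    h=[cen(T,*q) for q in g];P=[drillf(px(b,*q,z=.02),dt)*1000 for q in h];print('holes top',np.round(h,2),((P[0]+P[1])/2).round(1),'ang',np.degrees(np.arctan2(*(P[0]-P[1])[:2])),'sep',np.linalg.norm(P[0]-P[1]))
    q=cen(F,*hs);print('hole scene',q,drillf(px(a,*q,z=.02),ds)*1000)
E
python3 - <<'E'
from meas import *
a=load('s3');b=load('t3')
print('before');meas(np.load('pics/sm3.npy'),np.load('pics/tm3.npy'),a,b)
F=np.mean([camera('scene')['frame'].astype(float) for _ in range(5)],0);np.save('pics/sm4.npy',F)
T=np.mean([camera('top')['frame'].astype(float) for _ in range(5)],0);np.save('pics/tm4.npy',T)
print('after');meas(F,T,a,b,((268,174),(272,185)),(256,228))
o=get_obs();print(o['time_s'],o['ee_pos'],o['eef_rot'],o['force'],o['grip_width'])
E
```

```text
before
mark scene [242.6 240.1] [-1.9519815  -3.25319267 20.        ]
holes top [[268.71 175.46]
 [272.35 186.27]] [-54.4  -2.5  20. ] ang -0.5665135497373851 sep 34.736257958911736
hole scene (np.float64(255.1139163455798), np.float64(227.29987802995836)) [-56.72749931  13.51756521  20.        ]
after
mark scene [242.83 240.36] [-1.45278166 -2.25279299 20.        ]
holes top [[268.79 174.94]
 [272.27 185.66]] [-53.8  -0.9  20. ] ang 0.0210837700372591 sep 34.325590948502736
hole scene (np.float64(255.619560417783), np.float64(227.6307036368767)) [-56.32444688  15.39106213  20.        ]
6.9 [ 0.59187328 -0.00503372  0.04797052] [-3.14064391  0.64566012  1.87235867] [-4.61011019 -1.0149595   7.99338085] 0.01216188950110707
```

```bash
cat > yaw.py <<'E'
from meas import *
def yawedge(F,a,show=True):
    pts=[]
    for v in range(224,254):
        g=F[v,244:275,1]; 
        i=np.where((g[:-1]<121)&(g[1:]>=121))[0]
        if len(i): k=i[-1]; pts.append((244+k+(121-g[k])/(g[k+1]-g[k]),v))
    P=np.array([drillf(px(a,u,v,z=.012),ds) for u,v in pts])
    c=np.polyfit(P[:,0],P[:,1],1)
    for _ in range(3):
        r=P[:,1]-np.polyval(c,P[:,0]);k=abs(r)<.0015;c=np.polyfit(P[k,0],P[k,1],1)
    print('edge n',k.sum(),'of',len(P),'angle deg',np.degrees(np.arctan(c[0])).round(2),'y at x=-20,30 mm',(np.polyval(c,[-.02,.03])*1000).round(2),'rms',(P[k,1]-np.polyval(c,P[k,0])).std()*1000,'x',P[k,0].min(),P[k,0].max())
E
python3 - <<'E'
from yaw import *
a=load('s3')
for n in('sm3','sm4'): yawedge(np.load(f'pics/{n}.npy'),a)
F=np.load('pics/sm4.npy');print(F[224:256:4,244:275,1].round().astype(int))
E
```

```text
edge n 30 of 30 angle deg 0.33 y at x=-20,30 mm [37.33 37.62] rms 0.42335164104692785 x -0.08407881903096669 0.02219581186493918
edge n 30 of 30 angle deg -0.62 y at x=-20,30 mm [39.03 38.49] rms 0.2537633802498124 x -0.08552411691780505 0.021317942667485844
[[ 36  18  19  20  19  19  22  40  60  69  69  69  62  63  62  71  96 108
   98  92 100 100 112 127 135 136 137 136 137 138 140]
 [ 46  50  55  59  61  64  63  64  63  64  55  36  20  47  89 109 106 103
   97  99 112 126 135 137 136 138 137 138 139 139 139]
 [ 62  61  61  64  62  63  64  64  63  63  64  71  96 108  95  90  97 101
  113 127 136 139 138 138 137 138 140 140 140 139 140]
 [ 59  76  80  81  76  64  64  64  63  65  90 108 108 110 110 109 113 128
  138 138 138 138 139 138 139 138 140 140 140 141 141]
 [153 153 146 110 109 109 109 109 108 109 110 109 108 109 115 126 137 138
  138 138 139 140 140 140 140 139 140 142 141 138 140]
 [110 109 110 109 109 110 109 109 109 109 110 111 113 129 139 139 139 140
  140 141 138 140 141 139 142 142 141 139 138 140 139]
 [109 109 109 109 109 110 109 108 110 109 114 130 140 141 140 140 143 142
  141 140 141 141 141 141 142 141 140 140 141 140 142]
 [110 108 110 109 109 111 110 109 108 125 142 143 142 141 142 143 143 142
  142 143 142 143 143 141 140 141 143 141 143 144 145]]
```

Request:
play_rows(motion=[[[0, 0, 0, 0, 0, 0, -1], [0, 0, 0, -0.0005, 0, -0.0007, -1], [0, 0, 0, -0.001, 0, -0.0014, -1], [0, 0, 0, -0.0015, 0, -0.002, -1], [0, 0, 0, -0.002, 0, -0.0027, -1], [0, 0, 0, -0.002, 0, -0.0027, -1], [0, 0, 0, -0.002, 0, -0.0027, -1]]], grip_force=20)

```text
time_s: 7.6
ee_pos: [0.5922, -0.0049, 0.048]
eef_rot: [-3.141, 0.646, 1.894]
force: [-2.1, -0.8, 6.7]
grip_width: 0.012
grip_force: 20.0
```

```bash
cat > look.py <<'E'
from yaw import *
a=load('s3');b=load('t3')
F=np.mean([camera('scene')['frame'].astype(float) for _ in range(5)],0);np.save('pics/smL.npy',F)
T=np.mean([camera('top')['frame'].astype(float) for _ in range(5)],0);np.save('pics/tmL.npy',T)
meas(F,T,a,b,((268,174),(272,185)),(256,228));yawedge(F,a)
o=get_obs();print(o['time_s'],o['ee_pos'],o['eef_rot'],o['force'],o['grip_width'])
E
python3 look.py
```

```text
mark scene [243.81 240.6 ] [-1.9551815   0.74680605 20.        ]
holes top [[268.58 174.63]
 [272.18 185.06]] [-53.9   0.6  20. ] ang -0.9781665855811111 sep 33.61693556241085
hole scene (np.float64(256.11398867979744), np.float64(227.56378395388325)) [-57.15312677  16.6784675   20.        ]
edge n 30 of 30 angle deg 0.61 y at x=-20,30 mm [41.7  42.24] rms 0.47453421063938905 x -0.08653488115747139 0.019873897020116722
8.1 [ 0.59216649 -0.00490189  0.04801459] [-3.14135648  0.64553415  1.89354336] [-2.92514663 -1.02756572  7.30544069] 0.011763092364672323
```

Request:
play_rows(motion=[[[0, 0, 0, 0.0003, 0, 0.0004, -1], [-0.001, 0, 0.0005, 0.0006, 0, 0.0008, -1], [-0.0013, 0, 0.001, 0.001, 0, 0.0013, -1], [-0.0013, 0, 0.001, 0.001, 0, 0.0013, -1], [-0.0013, 0, 0.001, 0.001, 0, 0.0013, -1]]])

```text
time_s: 8.6
ee_pos: [0.5926, -0.0049, 0.048]
eef_rot: [3.141, 0.645, 1.884]
force: [-1.5, 2.3, 6.1]
grip_width: 0.012
grip_force: 20.0
```

```bash
python3 look.py
```

```text
mark scene [243.81 240.6 ] [-1.9551815   0.74680605 20.        ]
holes top [[268.74 174.59]
 [272.16 185.07]] [-53.6   0.6  20. ] ang -0.04335396687076211 sep 33.61101276659944
hole scene (np.float64(256.01889847397024), np.float64(227.71430615223954)) [-56.56261238  16.62236164  20.        ]
edge n 30 of 30 angle deg 0.03 y at x=-20,30 mm [41.34 41.37] rms 0.4359648948453746 x -0.08642687234511702 0.020228749407813093
9.1 [ 0.59256866 -0.00488184  0.04800167] [3.14104883 0.64516925 1.88369101] [-1.35918397  1.90518208  6.53235358] 0.01209017285898186
```

Request:
play_rows(motion=[[[0, 0, 0, 0, 0, 0, -0.7], [0, 0, 0, 0, 0, 0, -0.5], [0, 0, 0, 0, 0, 0, -0.4], [0, 0, 0, 0, 0, 0, -0.4], [0, 0, -0.08, 0, 0, 0, -0.4], [0, 0, -0.2, 0, 0, 0, -0.4], [0, 0, -0.4, 0, 0, 0, -0.4], [0, 0, -0.6, 0, 0, 0, -0.4], [0, 0, -0.7, 0, 0, 0, -0.4], [0, 0, -0.7, 0, 0, 0, -0.4]]])

```text
time_s: 10.1
ee_pos: [0.5607, 0.097, 0.1907]
eef_rot: [3.135, 0.645, 1.882]
force: [0.3, -1.7, 0.4]
grip_width: 0.0283
grip_force: 0.0
```

```bash
python3 look.py; python3 - <<'E'
from edge import *
a=snap('scene','s5');b=snap('top','t5')
f=lambda i,u,v:cv2.convertScaleAbs(cv2.resize(i['frame'][v:v+100,u:u+80,::-1],(400,500),interpolation=3),alpha=1.7,beta=-50)
cv2.imwrite('pics/c5.png',np.hstack([f(a,220,160),f(b,220,140)]))
E
```

```text
mark scene [243.96 240.66] [-1.9555815   1.24680589 20.        ]
holes top [[268.68 174.48]
 [272.14 185.07]] [-53.7   0.8  20. ] ang -0.08345775982494981 sep 33.98954775510435
hole scene (np.float64(256.0028948141702), np.float64(227.74243302702104)) [-56.45450566  16.61680781  20.        ]
edge n 30 of 30 angle deg 0.07 y at x=-20,30 mm [41.92 41.97] rms 0.38191885741186754 x -0.08661466212221104 0.019963122166330685
10.6 [0.56008109 0.09460428 0.18721848] [-3.14109745  0.64513721  1.88370903] [ 0.22858779  0.1053716  -0.71065254] 0.028017627556530887
```

View pics/c5.png

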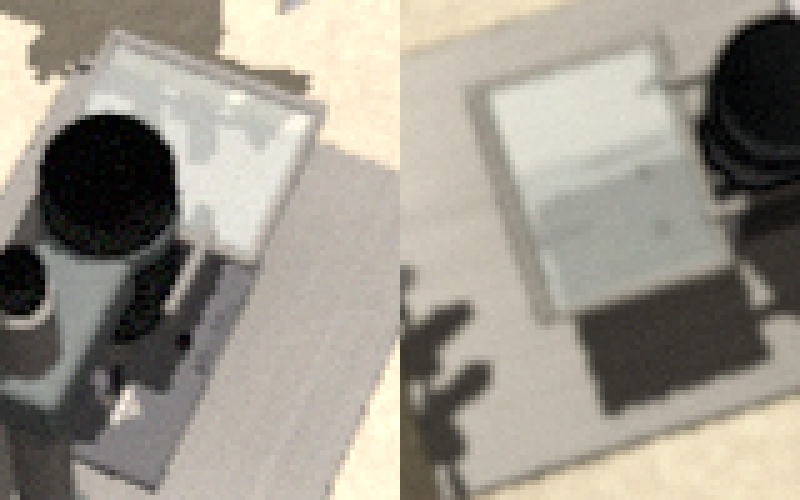

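Views: the bracket lies straight under the guard and bit, with the mark at scene crop (125,400) and the gripper clear. Readings suggest about 1 mm too far in +y. I check x against the table's rear edge, locally in the same camera.

```bash
python3 - <<'E'
from yaw import *
a=load('s3');b=load('t3');F=np.load('pics/smL.npy');T=np.load('pics/tmL.npy')
# profiles along drill x at z=.012 plane, scene, lines y=0.005..0.035, x from .02 to .15
x=np.arange(.02,.150,.002)
G=[]
for y in np.arange(-.01,.034,.002):
    uv=np.array([proj(a,W(ds,(xx,y,.012))) for xx in x]);G.append(map_coordinates(F[...,1],[uv[:,1],uv[:,0]],order=1))
for xx,g in zip(x,np.median(G,0)): print(int(round(xx*1000)),int(g),end=' | ')
print('\nlateral')
y=np.arange(.025,.150,.002);G=[]
for xx in np.arange(-.01,.03,.004):
    uv=np.array([proj(a,W(ds,(xx,q,.012))) for q in y]);G.append(map_coordinates(F[...,1],[uv[:,1],uv[:,0]],order=1))
for xx,g in zip(y,np.median(G,0)): print(int(round(xx*1000)),int(g),end=' | ')
print('foot rear top z.02 at x=40 appears on z.012 plane at',drillf(px(a,*proj(a,W(ds,(.04,.01,.02))),z=.012),ds), 'rib',drillf(px(a,*proj(a,W(ds,(0,.04,.026))),z=.012),ds))
print('table bottom rear', drillf(px(a,*proj(a,W(ds,(.125,.01,0))),z=.012),ds),drillf(px(a,*proj(a,W(ds,(0,.135,0))),z=.012),ds))
E
```

```text
20 105 | 22 106 | 24 105 | 26 105 | 28 105 | 30 106 | 32 103 | 34 95 | 36 88 | 38 96 | 40 116 | 42 132 | 44 135 | 46 135 | 48 136 | 50 136 | 52 136 | 54 135 | 56 134 | 58 133 | 60 128 | 62 122 | 64 118 | 66 116 | 68 115 | 70 112 | 72 111 | 74 107 | 76 103 | 78 99 | 80 98 | 82 96 | 84 95 | 86 93 | 88 91 | 90 89 | 92 92 | 94 96 | 96 102 | 98 107 | 100 113 | 102 115 | 104 116 | 106 116 | 108 111 | 110 97 | 112 80 | 114 93 | 116 111 | 118 126 | 120 126 | 122 115 | 124 100 | 126 107 | 128 140 | 130 172 | 132 177 | 134 176 | 136 175 | 138 175 | 140 175 | 142 176 | 144 176 | 146 176 | 148 177 | 
lateral
25 106 | 27 106 | 29 106 | 31 106 | 33 106 | 35 106 | 37 105 | 39 105 | 41 115 | 43 128 | 45 135 | 47 136 | 49 136 | 51 136 | 53 137 | 55 137 | 57 138 | 59 137 | 61 137 | 63 137 | 65 138 | 67 138 | 69 137 | 71 138 | 73 138 | 75 139 | 77 138 | 79 137 | 81 137 | 83 138 | 85 138 | 87 138 | 89 138 | 91 139 | 93 140 | 95 141 | 97 141 | 99 140 | 101 138 | 103 137 | 105 137 | 107 138 | 109 139 | 111 139 | 113 139 | 115 139 | 117 139 | 119 140 | 121 140 | 123 140 | 125 140 | 127 139 | 129 138 | 131 136 | 133 133 | 135 145 | 137 161 | 139 174 | 141 176 | 143 176 | 145 177 | 147 176 | 149 175 | foot rear top z.02 at x=40 appears on z.012 plane at [0.03693613 0.0083396  0.012     ] rib [-0.00589673  0.03745797  0.012     ]
table bottom rear [0.12861438 0.01244663 0.012     ] [0.00493835 0.13612266 0.012     ]
```

Scene local edges put yaw at about 0.1°, lateral error at +1 to +2 mm and x error under 1 mm, which is good enough to go on to the guard. I plan its arc with closed fingertips pushing the panel at about 82 mm from the hinge.

```bash
cat > arc.py <<'E'
from edge import *
import sys
dw=(.6255,-.113,-1.268)
def tcp(th,gap,R,r=.082,y=0.):
    xt=R[:,0]; c,s=np.cos(dw[2]),np.sin(dw[2]);ux=np.array([c,s,0]);uz=np.array([0,0,1.])
    t=-np.cos(th)*ux-np.sin(th)*uz; n=np.sin(th)*ux-np.cos(th)*uz
    H=W(dw,(-.040,y,.177))
    tip=H+r*t-n*(.002+.008*abs(xt@n)+gap)
    return tip-.019*R[:,2]
def plan(L):
    o=get_obs();R=Ro.from_euler('xyz',o['eef_rot']).as_matrix()
    for th,g in L:
        p=tcp(th,g,R);print(th,g,p.round(4),(R.T@(p-o['ee_pos'])/.25).round(3))
E
python3 - <<'E'
from arc import *
o=get_obs();R=Ro.from_euler('xyz',o['eef_rot']).as_matrix()
print('up',(R.T@[0,0,.05]/.25).round(3))
plan([(-.075,.04),(-.075,.02),(-.075,.008)])
E
```

```text
up [-0.12 -0.   -0.16]
-0.075 0.04 [0.5867 0.0107 0.2455] [-0.421 -0.002  0.027]
-0.075 0.02 [0.5863 0.0121 0.2255] [-0.369 -0.002  0.087]
-0.075 0.008 [0.586  0.013  0.2136] [-0.337 -0.002  0.123]
```

Request:
play_rows(motion=[[[-0.07, 0, -0.1, 0, 0, 0, -1], [-0.14, 0, -0.18, 0, 0, 0, -1], [-0.21, 0, -0.14, 0, 0, 0, -1], [-0.28, 0, -0.09, 0, 0, 0, -1], [-0.35, 0, -0.03, 0, 0, 0, -1], [-0.42, 0, 0.027, 0, 0, 0, -1], [-0.395, 0, 0.057, 0, 0, 0, -1], [-0.369, -0.002, 0.087, 0, 0, 0, -1], [-0.337, -0.002, 0.123, 0, 0, 0, -1], [-0.337, -0.002, 0.123, 0, 0, 0, -1]]], grip_force=10)

```text
time_s: 11.7
ee_pos: [0.5852, 0.014, 0.2115]
eef_rot: [-3.138, 0.645, 1.887]
force: [0.2, 0.3, 0.5]
grip_width: 0.0003
grip_force: 0.0
```

```bash
python3 - <<'E'
from arc import *
o=get_obs();print(o['time_s'],o['ee_pos'],o['force'],o['grip_width'])
plan([(-.075,.0),(0,0),(.05,0),(.1,0),(.15,0),(.2,0),(.25,0),(.3,0),(.35,0),(.4,0)])
E
```

```text
11.7 [0.58524699 0.01400294 0.2114566 ] [0.1679883  0.25127622 0.46091312] 0.0003398477219905461
-0.075 0.0 [0.5859 0.0136 0.2056] [0.012 0.002 0.02 ]
0 0 [0.5856 0.0143 0.199 ] [0.031 0.002 0.039]
0.05 0 [0.5856 0.0145 0.1946] [0.042 0.002 0.053]
0.1 0 [0.5856 0.0145 0.1901] [0.053 0.002 0.067]
0.15 0 [0.5857 0.0143 0.1857] [0.062 0.002 0.082]
0.2 0 [0.5858 0.0138 0.1812] [0.071 0.002 0.098]
0.25 0 [0.586  0.0131 0.1768] [0.08  0.002 0.113]
0.3 0 [0.5863 0.0122 0.1724] [0.087 0.002 0.13 ]
0.35 0 [0.5867 0.011  0.1681] [0.094 0.002 0.146]
0.4 0 [0.5871 0.0096 0.1639] [0.099 0.002 0.164]
```

Request:
play_rows(motion=[[[0.012, 0.002, 0.02, 0, 0, 0, -1], [0.031, 0.002, 0.039, 0, 0, 0, -1], [0.042, 0.002, 0.053, 0, 0, 0, -1], [0.053, 0.002, 0.067, 0, 0, 0, -1], [0.062, 0.002, 0.082, 0, 0, 0, -1], [0.071, 0.002, 0.098, 0, 0, 0, -1], [0.08, 0.002, 0.113, 0, 0, 0, -1], [0.087, 0.002, 0.13, 0, 0, 0, -1], [0.094, 0.002, 0.146, 0, 0, 0, -1], [0.099, 0.002, 0.164, 0, 0, 0, -1]]])

```text
time_s: 12.7
ee_pos: [0.5881, 0.0086, 0.1658]
eef_rot: [3.141, 0.645, 1.884]
force: [0.1, 0.3, 0.3]
grip_width: 0.0005
grip_force: 0.4
```

```bash
python3 - <<'E'
from arc import *
o=get_obs();print(o['time_s'],o['ee_pos'],o['force'],o['moment'])
plan([(t,0) for t in (.4,.45,.5,.55,.6,.65,.7,.75,.8,.85,.9)])
E
```

```text
12.7 [0.58805943 0.0085931  0.16579786] [0.09430589 0.25097686 0.33479119] [ 0.13597558  0.04716695 -0.00211496]
0.4 0 [0.5871 0.0096 0.1639] [ 0.009 -0.003  0.003]
0.45 0 [0.5876 0.008  0.1597] [ 0.013 -0.003  0.02 ]
0.5 0 [0.5881 0.0062 0.1556] [ 0.017 -0.003  0.038]
0.55 0 [0.5888 0.0042 0.1517] [ 0.02  -0.003  0.056]
0.6 0 [0.5895 0.0019 0.1478] [ 0.022 -0.003  0.074]
0.65 0 [ 5.902e-01 -5.000e-04  1.442e-01] [ 0.022 -0.003  0.091]
0.7 0 [ 0.5909 -0.0026  0.1412] [ 0.022 -0.003  0.106]
0.75 0 [ 0.5916 -0.0048  0.1384] [ 0.022 -0.003  0.121]
0.8 0 [ 0.5923 -0.0072  0.1356] [ 0.02  -0.003  0.136]
0.85 0 [ 0.5931 -0.0097  0.133 ] [ 0.018 -0.003  0.15 ]
0.9 0 [ 0.5939 -0.0123  0.1304] [ 0.016 -0.004  0.165]
```

Request:
play_rows(motion=[[[0.013, -0.003, 0.02, 0, 0, 0, -1], [0.017, -0.003, 0.038, 0, 0, 0, -1], [0.02, -0.003, 0.056, 0, 0, 0, -1], [0.022, -0.003, 0.074, 0, 0, 0, -1], [0.022, -0.003, 0.091, 0, 0, 0, -1], [0.022, -0.003, 0.106, 0, 0, 0, -1], [0.022, -0.003, 0.121, 0, 0, 0, -1], [0.02, -0.003, 0.136, 0, 0, 0, -1], [0.018, -0.003, 0.15, 0, 0, 0, -1], [0.016, -0.004, 0.165, 0, 0, 0, -1]]])

```text
time_s: 13.7
ee_pos: [0.5939, -0.0123, 0.1307]
eef_rot: [3.141, 0.645, 1.884]
force: [0.2, 0.5, 1.7]
grip_width: 0.0005
grip_force: 0.7
```

```bash
cat > gd.py <<'E'
from arc import *
def guard(n,f):
    c=snap(n,f);D=drillf(cloud(c),dw)
    for y0,y1 in((-.06,-.035),(.035,.06)):
        m=(D[...,0]<-.05)&(D[...,0]>-.15)&(D[...,1]>y0)&(D[...,1]<y1)&(D[...,2]>.075)&(D[...,2]<.2);d=D[m]
        if len(d)>20: k=np.polyfit(d[:,0],d[:,2],1);print(n,y0,len(d),'angle',np.arctan(k[0]).round(3),'minx',d[:,0].min().round(3),'z',d[:,2].min().round(3),d[:,2].max().round(3))
E
python3 - <<'E'
from gd import *
o=get_obs();print(o['time_s'],o['ee_pos'],o['force'],o['moment'])
plan([(t,0) for t in (.9,.95,1.0,1.03,1.06)]+[(1.06,-.002),(1.06,-.004)])
guard('top','t6');guard('scene','s6')
E
```

```text
13.7 [ 0.59394561 -0.01234545  0.1307074 ] [0.24865908 0.5004339  1.66769114] [0.10836248 0.06927319 0.04051349]
0.9 0 [ 0.5939 -0.0123  0.1304] [ 0.001 -0.     0.001]
0.95 0 [ 0.5948 -0.015   0.128 ] [-0.002 -0.     0.015]
1.0 0 [ 0.5956 -0.0178  0.1258] [-0.006 -0.     0.03 ]
1.03 0 [ 0.5962 -0.0196  0.1245] [-0.009 -0.     0.038]
1.06 0 [ 0.5967 -0.0213  0.1232] [-0.012 -0.001  0.047]
1.06 -0.002 [ 0.5972 -0.023   0.1222] [-0.015 -0.001  0.054]
1.06 -0.004 [ 0.5978 -0.0247  0.1212] [-0.018 -0.001  0.061]
top -0.06 204 angle 0.906 minx -0.107 z 0.098 0.17
top 0.035 200 angle 0.907 minx -0.107 z 0.097 0.171
scene 0.035 45 angle 0.912 minx -0.106 z 0.097 0.167
```

Contact is good: the guard is at 0.91 rad and the force is small. I continue slowly to the stop and watch the force.

Request:
play_rows(motion=[[[0, 0, 0.008, 0, 0, 0, -1], [-0.002, 0, 0.015, 0, 0, 0, -1], [-0.004, 0, 0.022, 0, 0, 0, -1], [-0.006, 0, 0.03, 0, 0, 0, -1], [-0.009, 0, 0.038, 0, 0, 0, -1], [-0.012, 0, 0.047, 0, 0, 0, -1], [-0.012, 0, 0.047, 0, 0, 0, -1]]])

```text
time_s: 14.5
ee_pos: [0.5967, -0.0204, 0.1239]
eef_rot: [3.14, 0.645, 1.883]
force: [-8.7, 10.5, 12.1]
grip_width: 0.0004
grip_force: 8.3
```

```bash
python3 - <<'E'
from gd import *
o=get_obs();print(o['time_s'],o['ee_pos'],o['force'],o['moment'])
plan([(1.06,0),(1.06,-.002),(1.06,-.004)])
guard('top','t7');guard('scene','s7')
E
```

```text
14.5 [ 0.59670102 -0.02042186  0.12391733] [-8.7150282  10.54344789 12.12673228] [ 0.41879095  1.05154283 -0.63096039]
1.06 0 [ 0.5967 -0.0213  0.1232] [-0.001 -0.001  0.004]
1.06 -0.002 [ 0.5972 -0.023   0.1222] [-0.004 -0.001  0.012]
1.06 -0.004 [ 0.5978 -0.0247  0.1213] [-0.008 -0.001  0.019]
top -0.06 171 angle 1.039 minx -0.096 z 0.088 0.167
top 0.035 167 angle 1.038 minx -0.096 z 0.091 0.172
```

18 N against 1.7 N before means it is on the stop (vision reads 1.04). Now I back off.

Request:
play_rows(motion=[[[0, 0, -0.02, 0, 0, 0, -1], [0, 0, -0.06, 0, 0, 0, -1], [0, 0, -0.15, 0, 0, 0, -1], [0, 0, -0.3, 0, 0, 0, -1], [0, 0, -0.5, 0, 0, 0, -1], [0, 0, -0.7, 0, 0, 0, -1], [0, 0, -0.8, 0, 0, 0, -1], [0, 0, -0.8, 0, 0, 0, -1], [0, 0, -0.8, 0, 0, 0, -1]]])

```text
time_s: 15.5
ee_pos: [0.5594, 0.0933, 0.2826]
eef_rot: [3.142, 0.645, 1.884]
force: [-0.5, -0.4, -0.1]
grip_width: 0.0007
grip_force: 0.0
```

```bash
python3 - <<'E'
from gd import *
o=get_obs();print(o['time_s'],o['ee_pos'],o['force'])
guard('top','t8');guard('scene','s8')
from yaw import *
F=np.mean([camera('scene')['frame'].astype(float) for _ in range(5)],0);a=load('s3');yawedge(F,a)
T=np.mean([camera('top')['frame'].astype(float) for _ in range(5)],0)
_,p=markfit(F,a);print('mark',p)
cv2.imwrite('pics/fin.png',np.hstack([cv2.convertScaleAbs(cv2.resize(i[v:v+100,u:u+80,::-1],(400,500),interpolation=3),alpha=1.7,beta=-50) for i,u,v in((F,220,160),(T,220,140))]))
# front edge of bracket in top, lug: profile along drill x, y=.03
b=load('t3');x=np.arange(-.16,-.1,.002)
for z in(.02,):
  for ys in((.02,.034),(-.034,-.02)):
    G=[]
    for y in np.linspace(*ys,8):
        uv=np.array([proj(b,W(dt,(xx,y,z))) for xx in x]);G.append(map_coordinates(T[...,1],[uv[:,1],uv[:,0]],order=1))
    print(ys,[(int(round(1000*q)),int(g)) for q,g in zip(x,np.median(G,0))])
E
```

```text
15.5 [0.55942169 0.09325476 0.28258128] [-0.493413   -0.39999852 -0.14538087]
top -0.06 173 angle 1.039 minx -0.096 z 0.089 0.167
top 0.035 171 angle 1.041 minx -0.096 z 0.089 0.169
edge n 27 of 30 angle deg -0.16 y at x=-20,30 mm [42.06 41.92] rms 0.4142488708733058 x -0.08688339693523946 0.02003256694242785
mark [243.87855472 240.45726629]
(0.02, 0.034) [(-160, 141), (-158, 141), (-156, 141), (-154, 140), (-152, 139), (-150, 139), (-148, 139), (-146, 138), (-144, 138), (-142, 138), (-140, 137), (-138, 137), (-136, 136), (-134, 130), (-132, 122), (-130, 112), (-128, 104), (-126, 100), (-124, 99), (-122, 99), (-120, 100), (-118, 100), (-116, 99), (-114, 100), (-112, 100), (-110, 99), (-108, 99), (-106, 99), (-104, 99), (-102, 99)]
(-0.034, -0.02) [(-160, 143), (-158, 143), (-156, 143), (-154, 143), (-152, 143), (-150, 143), (-148, 143), (-146, 143), (-144, 142), (-142, 142), (-140, 142), (-138, 142), (-136, 140), (-134, 136), (-132, 129), (-130, 118), (-128, 108), (-126, 100), (-124, 98), (-122, 98), (-120, 98), (-118, 98), (-116, 98), (-114, 98), (-112, 97), (-110, 97), (-108, 97), (-106, 97), (-104, 98), (-102, 97)]
```

View pics/fin.png

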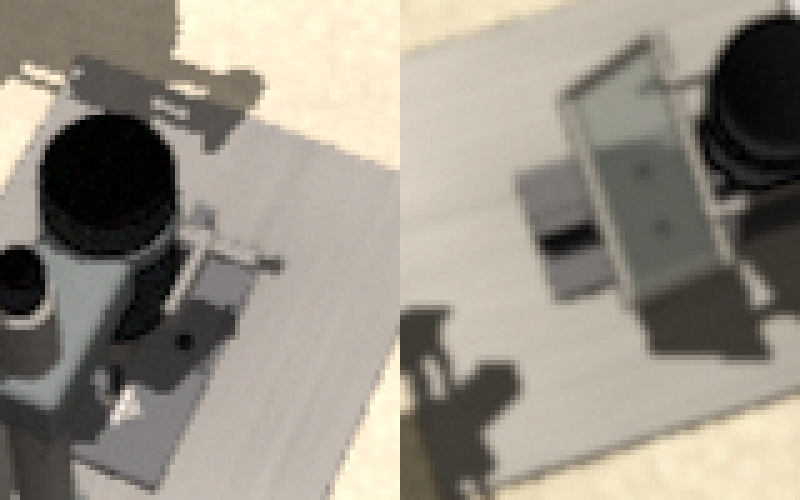

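The final picture shows the guard down on its stop. The bracket is aligned: its front edge sits at drill x of about -130.5 mm (ideal -130), and its yaw is within about 0.2°. The robot is clear, so I hand in.

```bash
python3 -c "
from station import workorder
print(workorder.hand_in())"
```

```text
the job is handed in; nothing more can be done
None
```

The bracket is under the drill with its lug at the front, the guard is down on its stop, and the job is handed in (no result came back); by the cameras, the mark is about 1–2 mm off the bit's axis and the long edges are within about 0.2–1° of the table's.

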